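# Seat the cap on a rim lock and clamp it

## Task

The steel cap plate of the opened rim lock lies crooked on top of the two locating pins that stand up from the case. Nudge the cap over until its holes drop over both pins and it lies flat on the rim of the case all round, then swing the toggle clamp's handle fully upright so that its rubber pad holds the cap down, ready for the screws. Leave the other things on the board and the bench where they are.

Things in the scene. Friction and masses are not known exactly. Their poses are not given: they have to be found in the camera images.
- workboard: Plywood board fixed on the bench, 250 x 360 x 12 mm, that carries the open lock case and the toggle clamp. Origin on the bench under the centre of the case; y runs along the case's length, x across it (away from the robot at zero yaw), z up. All 'board' coordinates are in this frame. Low aluminium stops beside the case are under z = 30 mm.
- cap: Loose steel cap plate, 108 (x) x 168 (y) x 4 mm, about 0.5 kg, same outline as the case. Origin: centre of its underside. It starts level on the tips of the pins and hub (underside at board z = 52 mm), 16 to 28 mm off towards +y, up to 12 mm across, turned up to 0.12 rad. Home: origin at board (0, 0, 44) mm, axes as the board's, edges flush with the case. It slides at 2 to 6 N.
- hole_a (a point): Centre of the cap's round hole, 16 mm in diameter, at the underside, at x = -28, y = -50 mm of the cap.
- hole_b (a point): Centre of the cap's slot, 16 mm (x) by 24 mm (y), at the underside, at x = -28, y = 60 mm of the cap.
- pin_a (a point): Tip of the steel locating pin a, fixed in the case, 12 mm in diameter with a tapered end (6 mm across the tip, taper 4 mm high); it stands 8 mm above the rim, at x = -28, y = -50, z = 52 mm of the board.
- pin_b (a point): Tip of locating pin b, the same as pin a, at x = -28, y = 60, z = 52 mm of the board.
- hub (a point): Centre of the top of the lock's brass follower hub, 24 mm in diameter, as high as the pins, at board (30, 25, 52) mm. It passes the cap's large round hole (34 mm, at x = 30, y = 25 mm of the cap) with 5 mm to spare all round. The cap also has a narrow keyhole slot.
- clamp_handle (a joint): Angle of the clamp's handle about the board's x axis through clamp_pivot: 0 = open, laid back 0.75 rad from upright towards the board's -y; 0.75 = shut, upright against its stop. It needs 0.4 N m (0.65 at the end) and stays where left. As it rises the clamp's arm swings down towards +y, twice as far; its sprung pad meets the cap over the last 0.05 rad.
- clamp_pivot (a point): Pivot of the clamp's handle, at board (0, -126, 66) mm. The clamp stands on a block 44 mm wide (x), y = -93 to -153 mm; open, its upright arm and pad keep within 9 mm of x = 0 between y = -78 and -115 mm.
- handle_end (a point): End of the handle's axis, 85 mm from the pivot: open at board y = -184, z = 128 mm, shut at y = -126, z = 151 mm. The outer 52 mm is a black round grip, 20 mm in diameter.
- clamp_pad (a point): Centre of the underside of the rubber pad (16 mm in diameter) at the end of the clamp arm; shut it lies at x = 0, y = -55 mm of the board, on the cap.
- screwdriver: Screwdriver with a black handle, 190 mm long, 26 mm thick, lying on the board along its +x edge. To be left alone.
- dish: Aluminium dish of screws, 68 mm across, 18 mm high, on the board near its -x, +y corner. To be left alone.
- key: Steel lock key, 85 mm long, 6 mm thick, on the board near its -x edge. To be left alone.
- padlock: Brass padlock standing on the bench, 60 mm wide, 92 mm high. To be left alone.
- cylinder: Brass lock cylinder, 75 mm long, 40 mm high, on the bench. To be left alone.
- oil: Oil can, 52 mm across, 150 mm high, on the bench. To be left alone.
- hammer: Hammer, 240 mm long, on the bench to the left of the board. To be left alone.
- case_top (a point): Centre of the open mouth of the grey lock case, level with its rim, at board (0, 0, 44) mm. The case is 108 mm (x) by 168 mm (y) outside, walls 5 mm. A brass forend and bolt stand out of its +y end by up to 16 mm, all under z = 39 mm.
- clamp_arm: Steel arm of the clamp with a sprung spindle (gives 7 mm) and rubber pad at its end. Origin: its pivot at board (0, -106, 66) mm. Open it stands upright up to z = 130 mm; shut it lies level towards +y and the pad presses the cap with about 2 N.

How it is judged:
On the way, in this order (a step that is already met when the one before it is completed fails the run):
1. the cap lies flat on the case with its holes over both pins, the clamp still open (z of cap in the frame of workboard below 0.0455 m and angle between cap's own z axis and vertical below 0.02 rad and horizontal distance between hole_a and pin_a below 0.005 m and x of hole_b in the frame of workboard below -0.023 m and value of joint clamp_handle below 0.45 rad), for 0.2 s.
2. the clamp's handle is upright against its stop (value of joint clamp_handle above 0.715 rad), for 0.2 s.
At the end, for the whole second after the job is handed in: the cap lies flat on the rim (underside within 1.5 mm of it, tilt under 0.02 rad) at rest with both pins through their holes (hole a within 5 mm, slot b within 8 mm of its pin's centre), the clamp handle is shut (above 0.715 rad) and its pad presses on the cap (z of cap in the frame of workboard between 0.042 and 0.0455 m and angle between cap's own z axis and vertical below 0.02 rad and horizontal distance between hole_a and pin_a below 0.005 m and horizontal distance between hole_b and pin_b below 0.008 m and value of joint clamp_handle above 0.715 rad and contact force between clamp_arm and cap above 0.3 N and linear speed of cap below 0.02 m/s); the robot touches nothing.
It fails at once if another thing on the board or the bench is moved by more than 25 mm (distance of any of screwdriver, dish, key, padlock, cylinder, oil, hammer from where it was at the start of the episode above 0.025 m).
It also fails if it takes over 56 s, if anything falls off the work surface, if the arm or the gripper's body presses on something with over 40 N, if the wrist force passes 120 N, or if a joint passes its speed limit or range.

## Robot

A 7-joint arm with a two-finger parallel gripper is mounted at the origin on the work surface. World frame = base frame: x ahead of the robot, y to its left, z up, the work surface at z = 0. Lengths are in m, angles in rad, forces in N, time in s.
With the tool pointing down it reaches from about 0.4 to 0.85 m from the base axis. Payload 4.5 kg.
Tool frame: the origin (TCP) lies between the finger pads; the fingertips stand 19 mm ahead of it and the grasp point (between the pads) is the TCP (r.tips_ahead is the distance from the TCP to the fingertips, in m); z points along the fingers, y is the line along which they close (so a half turn about z gives the same grasp; the last joint's range is limited). The gripper opens to 88 mm and grips with 3 to 60 N. Pads are 18 mm wide; open, the fingers measure 123 mm over their backs; the gripper's body (75 mm by 187 mm) begins 45 mm behind the grasp point.
Start: joints at [-1.164, 0.689, -0.195, 1.565, 0.157, 0.902, -0.215], TCP at [0.228, 0.582, 0.258] pointing down, gripper open.
Joint ranges: [-3.01, 3.01], [-0.46, 2.08], [-1.47, 1.51], [0.13, 2.56], [-1, 4.14], [0.04, 2.09], [-2.66, 2.66]. Speed limits (rad/s): [2.57, 2.57, 3.14, 3.14, 3.14, 3.14, 3.14].

## Interface

Orientations are given as a unit quaternion [x, y, z, w].
In Python, from plant import r, cams, models gives the robot as it stands. The module is installed in compiled form; this text tells all that it offers.
- The arm moves only by the tool jog_arm, never from a script. Its arguments are lists of equal length, an entry for each row: "turn": the turn, a rotation vector about the tool's x, y, z in rad, a list of three; "translation": the shift along the tool's x, y, z in m, a list of three; "grip": the closure, from 0 (fully open) to 1 (shut). In form: {"turn": [[ax, ay, az], ...], "translation": [[tx, ty, tz], ...], "grip": [grip, ...]}. A call has 1 to 20 rows; each row is the pose to reach, as a shift and turn from the pose commanded when the call began, along the tool's axes at that moment; what a row does not reach only later rows make up. A row lasts 1/8 s, in which the tool goes at most 62.5 mm and 10.7 degrees, less where a joint would pass 70% of its speed; a pose out of reach is approached as far as the arm can. A call with a gripper value outside its range is refused whole. The fingers move at their own pace and stop on an object; "force" is the grip in N (left out, the last holds). Time passes only in rows, so rows that repeat a pose let the fingers close. It gives the time, the measured TCP pose, the force, the opening and the grip force at its end, in the units of the state.
- r.get_state(): the state, without advancing time (a new reading comes with each control period).
- cams.snapshot(name): name is "scene" or "top"; returns the picture (420x560x3 uint8, red, green, blue); there is no depth.
- cams.camera_params(name): a dict with "fx", "fy", "cx", "cy" (pixels), "eye" and "orientation" of the camera in the world. Camera axes: x right, y up, looking along -z (the intrinsics and any distortion apply to the point x, -y, -z); pixel columns grow to the right and rows downward; lengths in m; the calibration is good to about 2 mm. A picture is of the moment at which its call begins. camera_params takes no time and is no camera call.
- r.finish_job(): hands the job in; it is judged then, once.
Trained networks look in the newest picture that a camera, given by its name, has taken for a name from the list of things; names that differ only in an ending like _2 or _b are one class to them, and where a whole thing is asked for, a point or a joint stands for the part that bears it (a point fixed in the world has none). Each returns a list of dicts, best first, with "p" (0 to 1); they miss things now and then, are a little off and sometimes report something else, mostly with a low value. They report only what shows in the picture. A call takes as long as a camera call.
- models.find_in(camera, name): "position" ([x, y, z] in m, in world coordinates, good to about 4 mm: the middle of the surface that is visible of it).
- models.masks_of(camera, name): "pixels" (420x560 bool, what is visible of it).
- models.place_of(camera, name): "position" ([x, y, z] in m, in world coordinates, good to about 4 mm: a listed point, or the origin of a listed thing).
The state is a dict: "clock": time; "q": joint angles; "qd": joint speeds; "joint_torque": joint torques, N m; "tool_pos": TCP position; "eef_rot": TCP orientation; "contact_force": force on the tool from outside, world axes, zero at the start; "moment": the same for the moment, N m; "opening": opening from 0.0 (shut) to 1.0 (fully open); "finger_force": force on a finger pad.
Only numpy, scipy, OpenCV 4.12 (cv2) and the standard library are available. Lean on these libraries where they do the work, as an engineer would, in place of code of your own. Each camera call takes 0.05 s, during which the arm holds its last target. There are 200 camera calls.

## Working session

There is one attempt and no reset: what is moved stays moved. The work goes in short steps, Python scripts to look and compute and a tool call to move; the robot and the scene stay as the last step left them, time stands still between calls to the robot, and variables do not carry over. Pictures are saved under pics/ and viewed, at most 10 in all, crops included, and the job is handed in when it is done.

Besides the shell and the picture viewer there is one more tool, called after "Call:" as name(argument=value, ...) on one line, values as JSON. jog_arm: Moves the arm, as the interface text tells. Its arguments: {"type":"object","properties":{"turn":{"type":"array"},"translation":{"type":"array"},"grip":{"type":"array"},"force":{"type":"number"}},"required":["turn","translation","grip"]}

```bash
mkdir -p pics
cat > h.py <<'E'
import numpy as np, cv2
from plant import r,cams,models
from scipy.spatial.transform import Rotation as R
def snap(c,f):
    im=cams.snapshot(c); cv2.imwrite('pics/'+f,cv2.cvtColor(im,cv2.COLOR_RGB2BGR)); return im
def proj(c,P):
    p=cams.camera_params(c); Rm=R.from_quat(p['orientation']).as_matrix()
    q=(np.atleast_2d(P)-np.array(p['eye']))@Rm; q=q*[1,-1,-1]
    return np.c_[p['fx']*q[:,0]/q[:,2]+p['cx'],p['fy']*q[:,1]/q[:,2]+p['cy']]
def unproj(c,uv,z):
    p=cams.camera_params(c); Rm=R.from_quat(p['orientation']).as_matrix(); e=np.array(p['eye'])
    uv=np.atleast_2d(uv).astype(float)
    d=np.c_[(uv[:,0]-p['cx'])/p['fx'],-(uv[:,1]-p['cy'])/p['fy'],-np.ones(len(uv))]@Rm.T
    return e+d*((z-e[2])/d[:,2])[:,None]
E
python3 - <<'E'
from h import *
for c in('top','scene'):
    snap(c,c+'1.png'); print(cams.camera_params(c))
    for n in('workboard','cap','hole_a','hole_b','pin_a','pin_b','hub','clamp_pivot','handle_end','clamp_pad','case_top','clamp_arm'):
        print(c,n,[(np.round(d['position'],4).tolist(),round(d['p'],2)) for d in models.place_of(c,n)[:2]])
print(r.get_state())
E
```

```text
{'fx': 495.59870433959986, 'fy': 495.59870433959986, 'cx': 286.9933405879554, 'cy': 214.8164731307591, 'eye': array([ 0.47658813, -0.00250716,  1.4789885 ]), 'orientation': array([-0.03086664,  0.01718698,  0.71329716, -0.69997073])}
top workboard [([0.4159, -0.3451, 0.001], 0.68), ([0.5566, -0.022, -0.0022], 0.66)]
top cap [([0.5623, -0.0025, 0.0546], 0.92), ([0.5223, -0.1494, 0.0659], 0.38)]
top hole_a [([0.5258, -0.0412, 0.0525], 0.72), ([0.5556, 0.063, 0.054], 0.65)]
top hole_b [([0.5258, -0.0412, 0.0525], 0.72), ([0.5556, 0.063, 0.054], 0.65)]
top pin_a [([0.5118, -0.0636, 0.0568], 0.83), ([0.5413, 0.0386, 0.0485], 0.57)]
top pin_b [([0.5118, -0.0636, 0.0568], 0.83), ([0.5413, 0.0386, 0.0485], 0.57)]
top hub [([0.5922, -0.0067, 0.0512], 0.64), ([0.5605, -0.0072, 0.0533], 0.34)]
top clamp_pivot [([0.5227, -0.145, 0.0679], 0.62)]
top handle_end [([0.5112, -0.1963, 0.1267], 0.64)]
top clamp_pad [([0.536, -0.0951, 0.1176], 0.41)]
top case_top [([0.5529, -0.018, 0.0453], 0.72), ([0.5265, -0.4532, 0.0036], 0.71)]
top clamp_arm [([0.5932, -0.0083, 0.0535], 0.66), ([0.5307, -0.1209, 0.0
[... 1192 characters left out ...]
1.3, 'q': array([-1.16417323,  0.68911946, -0.19459248,  1.56530144,  0.15729556,
        0.90248156, -0.21511953]), 'qd': array([-0.00054058,  0.00077951, -0.00105835,  0.00026905, -0.00157931,
       -0.00043277, -0.00089007]), 'joint_torque': array([ 5.67080988e-04, -5.27495348e+01, -1.26693875e+00, -1.53741628e+01,
       -5.19271789e-02, -5.01472186e-04,  2.15790743e-05]), 'tool_pos': array([0.22764069, 0.5820954 , 0.25772998]), 'eef_rot': array([ 1.85336535e-01,  9.82675108e-01,  3.66749722e-05, -5.36651911e-07]), 'contact_force': array([-0.33659376, -0.89010892, -0.34288168]), 'moment': array([-0.02584395, -0.00069447,  0.03776717]), 'finger_force': 0.0, 'opening': 1.0043602643207126}
```

```bash
cat >> h.py <<'E'
def fit(B,W):
    B=np.array(B,float);W=np.array(W,float);b=B-B.mean(0);w=W-W.mean(0)
    a=np.arctan2((b[:,0]*w[:,1]-b[:,1]*w[:,0]).sum(),(b*w).sum())
    Rm=np.array([[np.cos(a),-np.sin(a)],[np.sin(a),np.cos(a)]]); t=W.mean(0)-Rm@B.mean(0)
    return a,t,Rm,np.round(W-(B@Rm.T+t),4)
E
python3 - <<'E'
from h import *
B=[(-.028,-.05),(-.028,.06),(.03,.025),(0,0),(0,-.126),(0,-.184)]
W=[np.mean([(.5118,-.0636),(.5139,-.0637)],0),np.mean([(.5413,.0386),(.5419,.0437)],0),np.mean([(.5922,-.0067),(.5958,-.0052)],0),np.mean([(.5529,-.018),(.5536,-.0212)],0),np.mean([(.5227,-.145),(.5252,-.1465)],0),np.mean([(.5112,-.1963),(.5019,-.1962)],0)]
a,t,Rm,res=fit(B,W);print(a,t,res)
C=[(-.028,-.05),(-.028,.06),(0,0)]
W2=[np.mean([(.5258,-.0412),(.5203,-.043)],0),np.mean([(.5556,.063),(.5508,.0614)],0),np.mean([(.5623,-.0025),(.5665,-.0049)],0)]
a2,t2,_,res2=fit(C,W2);print(a2,t2,res2,'cap in board',Rm.T@(t2-t),a2-a)
for c in('top','scene'):
    im=cv2.imread(f'pics/{c}1.png')
    def poly(a,t,z,col):
        M=np.array([[np.cos(a),-np.sin(a)],[np.sin(a),np.cos(a)]])
        P=np.c_[np.array([(-.054,-.084),(.054,-.084),(.054,.084),(-.054,.084)])@M.T+t,[z]*4]
        cv2.polylines(im,[np.round(proj(c,P)*16).astype(int)],True,col,1,16,4)
    poly(a,t,.044,(0,255,0));poly(a2,t2,.056,(0,0,255))
    u=proj(c,[[*t,.05]])[0].astype(int);x0=max(u[0]-130,0);y0=max(u[1]-100,0)
    im=im[y0:y0+200,x0:x0+260];print(c,x0,y0)
    cv2.imwrite(f'pics/{c}1o.png',cv2.resize(im,None,fx=3,fy=3,interpolation=2))
E
```

```text
-0.2610523284738953 [ 0.55471598 -0.02184631] [[-0.0019 -0.0007]
 [-0.0016 -0.0022]
 [ 0.0038 -0.0005]
 [-0.0015  0.0022]
 [ 0.0018 -0.0022]
 [-0.0007  0.0034]]
-0.28346595640211397 [ 0.56387276 -0.00295443] [[ 0.      0.001 ]
 [-0.0006 -0.0003]
 [ 0.0005 -0.0007]] cap in board [0.0039706  0.02061514] -0.02241362792821866
top 173 121
scene 144 122
```

View pics/top1o.png

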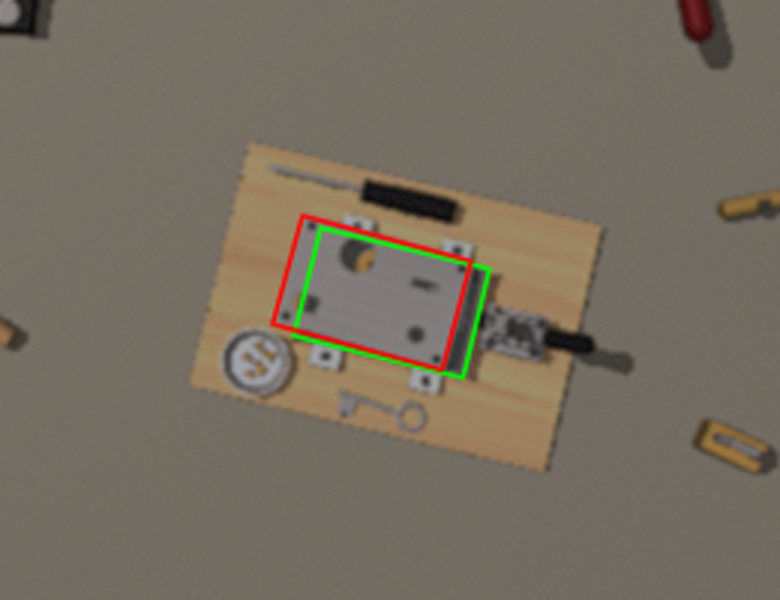

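View pics/scene1.png

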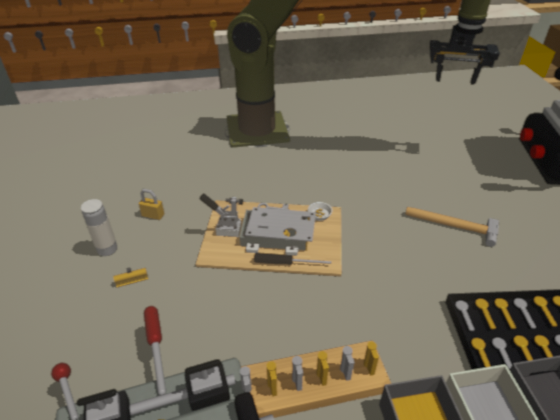

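```bash
cat >> h.py <<'E'
A=-0.261; T=np.array([.5547,-.0218]); RB=np.array([[np.cos(A),-np.sin(A)],[np.sin(A),np.cos(A)]])
def to(bx,by,tipz,yaw_rel=None):
    """tool-frame shift/turn to put TCP over board (bx,by), fingertips at tipz, tool y at board yaw yaw_rel"""
    s=r.get_state(); p=np.array(s['tool_pos']); Q=R.from_quat(s['eef_rot'])
    w=np.r_[T+RB@[bx,by],tipz+r.tips_ahead]
    tr=Q.inv().apply(w-p)
    rv=np.zeros(3)
    if yaw_rel is not None:
        G=R.from_matrix(np.array([[np.cos(A+yaw_rel+np.pi/2),np.cos(A+yaw_rel),0],[np.sin(A+yaw_rel+np.pi/2),np.sin(A+yaw_rel),0],[0,0,-1]]))
        rv=(Q.inv()*G).as_rotvec()
    print('trans',np.round(tr,4).tolist(),'turn',np.round(rv,4).tolist())
def where():
    s=r.get_state(); p=np.array(s['tool_pos']); print('t',s['clock'],'board',np.round(RB.T@(p[:2]-T),4),'tip',round(p[2]-r.tips_ahead,4),'F',np.round(RB.T@s['contact_force'][:2],2),s['contact_force'][2].round(2),'q7',s['q'].round(2))
E
python3 -c "
from h import *
to(.09,.02,.15,np.pi/2);to(.09,.02,.048,np.pi/2)"
```

```text
trans [-0.6118, -0.4134, 0.0887] turn [0.0001, -0.0, -0.1118]
trans [-0.6118, -0.4134, 0.1907] turn [0.0001, -0.0, -0.1118]
```

Call:
jog_arm(turn=[[0, 0, -0.112], [0, 0, -0.112], [0, 0, -0.112], [0, 0, -0.112], [0, 0, -0.112], [0, 0, -0.112], [0, 0, -0.112], [0, 0, -0.112], [0, 0, -0.112], [0, 0, -0.112], [0, 0, -0.112], [0, 0, -0.112], [0, 0, -0.112], [0, 0, -0.112], [0, 0, -0.112], [0, 0, -0.112]], translation=[[-0.612, -0.413, 0.089], [-0.612, -0.413, 0.089], [-0.612, -0.413, 0.089], [-0.612, -0.413, 0.089], [-0.612, -0.413, 0.089], [-0.612, -0.413, 0.089], [-0.612, -0.413, 0.089], [-0.612, -0.413, 0.089], [-0.612, -0.413, 0.089], [-0.612, -0.413, 0.089], [-0.612, -0.413, 0.089], [-0.612, -0.413, 0.089], [-0.612, -0.413, 0.089], [-0.612, -0.413, 0.089], [-0.612, -0.413, 0.089], [-0.612, -0.413, 0.089]], grip=[0, 0, 0, 0, 0, 0, 0, 0, 0, 0, 0, 0, 0, 0, 0, 0])

```text
clock: 3.3
tool_pos: [0.6469, -0.0238, 0.1691]
eef_rot: [0.129, 0.992, 0.0, -0.0]
contact_force: [-0.1, 0.3, -0.3]
opening: 1.0
finger_force: 0.0
```

```bash
python3 -c "
from h import *
where();to(.09,.02,.048,np.pi/2)"
```

```text
t 3.3 board [0.0896 0.0218] tip 0.1501 F [-0.15  0.32] -0.29 q7 [ 0.14  0.84 -0.32  1.57  0.33  0.79  0.99]
trans [-0.0004, -0.0019, 0.1021] turn [0.0006, -0.0001, 0.0026]
```

Call:
jog_arm(turn=[[0, 0, 0.003], [0, 0, 0.003], [0, 0, 0.003], [0, 0, 0.003], [0, 0, 0.003], [0, 0, 0.003]], translation=[[0, -0.002, 0.05], [0, -0.002, 0.102], [0, -0.002, 0.102], [0.008, -0.002, 0.102], [0.016, -0.002, 0.102], [0.016, -0.002, 0.102]], grip=[0, 0, 0, 0, 0, 0])

```text
clock: 4.05
tool_pos: [0.6313, -0.0228, 0.0686]
eef_rot: [0.131, 0.991, 0.0, 0.001]
contact_force: [1.4, -0.1, 0.5]
opening: 1.0
finger_force: 0.0
```

Call:
jog_arm(turn=[[0, 0, 0], [0, 0, 0], [0, 0, 0]], translation=[[0.002, 0, 0], [0.004, 0, 0], [0.004, 0, 0]], grip=[0, 0, 0])

```text
clock: 4.42
tool_pos: [0.6279, -0.0222, 0.067]
eef_rot: [0.132, 0.991, 0.0, 0.001]
contact_force: [0.5, 0.0, 0.3]
opening: 1.0
finger_force: 0.5
```

Run:
```python
from h import *
where()
im=snap('scene','s2.png'); u=proj('scene',[[*T,.05]])[0].astype(int)
cv2.imwrite('pics/s2c.png',cv2.resize(cv2.imread('pics/s2.png')[u[1]-75:u[1]+75,u[0]-100:u[0]+100],None,fx=4,fy=4,interpolation=2))
for n in('hole_a','pin_a'):
    print(n,[(np.round(RB.T@(np.array(d['position'][:2])-T),4).tolist(),round(d['p'],2)) for d in models.place_of('scene',n)[:2]])
```

```text
t 4.425 board [0.0708 0.0185] tip 0.048 F [0.51 0.16] 0.34 q7 [ 0.1   0.96 -0.25  1.67  0.4   0.56  0.92]
hole_a [([-0.0279, -0.0293], 0.65), ([-0.0265, 0.0809], 0.62)]
pin_a [([-0.0258, 0.0598], 0.69)]
```

View pics/s2c.png

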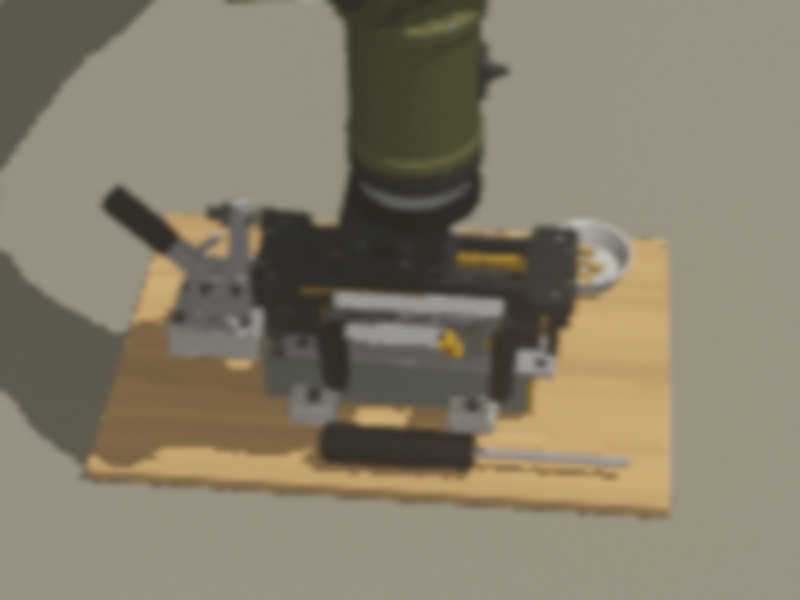

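Call:
jog_arm(turn=[[0, 0, 0], [0, 0, 0], [0, 0, 0]], translation=[[0.001, 0, 0], [0.002, 0, 0], [0.002, 0, 0]], grip=[0, 0, 0])

```text
clock: 4.95
tool_pos: [0.6256, -0.0212, 0.0668]
eef_rot: [0.131, 0.991, 0.0, 0.0]
contact_force: [1.5, 0.2, 0.7]
opening: 1.003
finger_force: 0.9
```

Call:
jog_arm(turn=[[0, 0, 0], [0, 0, 0], [0, 0, 0]], translation=[[0.001, 0, 0], [0.002, 0, 0], [0.002, 0, 0]], grip=[0, 0, 0])

```text
clock: 5.32
tool_pos: [0.6234, -0.0213, 0.0667]
eef_rot: [0.131, 0.991, -0.0, 0.0]
contact_force: [1.7, 0.2, 1.5]
opening: 1.001
finger_force: 1.0
```

Run:
```python
from h import *
where()
```

```text
t 5.325 board [0.0663 0.0182] tip 0.0477 F [1.58 0.64] 1.5 q7 [ 0.1   0.95 -0.25  1.69  0.4   0.55  0.91]
```

Call:
jog_arm(turn=[[0, 0, 0], [0, 0, 0], [0, 0, 0]], translation=[[0.001, 0, 0], [0.002, 0, 0], [0.002, 0, 0]], grip=[0, 0, 0])

```text
clock: 5.7
tool_pos: [0.6214, -0.0209, 0.0667]
eef_rot: [0.132, 0.991, -0.0, -0.0]
contact_force: [2.2, -0.9, 1.1]
opening: 0.997
finger_force: 1.1
```

```bash
cat >> h.py <<'E'
def holes(c='scene'):
    cams.snapshot(c)
    for n in('hole_a','pin_a','cap'):
        print(c,n,[(np.round([*(RB.T@(np.array(d['position'][:2])-T)),d['position'][2]],4).tolist(),round(d['p'],2)) for d in models.place_of(c,n)[:3]])
E
python3 - <<'E'
from h import *
where(); holes(); holes('top')
E
```

```text
t 5.7 board [0.0642 0.0181] tip 0.0477 F [ 2.37 -0.26] 1.09 q7 [ 0.1   0.95 -0.25  1.69  0.4   0.55  0.91]
scene hole_a [([-0.03, 0.0788, 0.0512], 0.88), ([-0.0319, -0.0302, 0.054], 0.6)]
scene pin_a [([-0.0285, 0.0629, 0.0492], 0.91), ([-0.0312, -0.0338, 0.0535], 0.32), ([0.0026, -0.1065, 0.0686], 0.31)]
scene cap [([0.0009, 0.018, 0.0533], 0.64), ([-0.0326, 0.0796, 0.0528], 0.38)]
top hole_a [([-0.0284, -0.0309, 0.0546], 0.92), ([-0.031, 0.0792, 0.0571], 0.64)]
top pin_a [([-0.0275, 0.0564, 0.0464], 0.59)]
top cap [([-0.0023, 0.0171, 0.0509], 0.62)]
```

Call:
jog_arm(turn=[[0, 0, 0], [0, 0, 0], [0, 0, 0], [0, 0, 0]], translation=[[-0.015, 0, 0], [-0.015, 0, 0], [-0.015, 0, -0.06], [-0.015, 0, -0.1]], grip=[0, 0, 0, 0])

```text
clock: 6.6
tool_pos: [0.635, -0.0239, 0.1679]
eef_rot: [0.131, 0.991, 0.0, -0.001]
contact_force: [0.2, 0.2, 0.2]
opening: 0.999
finger_force: 0.0
```

Run:
```python
from h import *
where(); to(-.001,.135,.11,0)
```

```text
t 6.6 board [0.0781 0.0187] tip 0.1489 F [0.13 0.2 ] 0.18 q7 [ 0.14  0.82 -0.32  1.61  0.34  0.77  0.98]
trans [0.0793, 0.1161, 0.039] turn [-0.0011, -0.0015, 1.5686]
```

Call:
jog_arm(turn=[[0, 0, 1.569], [0, 0, 1.569], [0, 0, 1.569], [0, 0, 1.569], [0, 0, 1.569], [0, 0, 1.569], [0, 0, 1.569], [0, 0, 1.569], [0, 0, 1.569], [0, 0, 1.569], [0, 0, 1.569]], translation=[[0.079, 0.116, 0.039], [0.079, 0.116, 0.039], [0.079, 0.116, 0.039], [0.079, 0.116, 0.039], [0.079, 0.116, 0.039], [0.079, 0.116, 0.039], [0.079, 0.116, 0.039], [0.079, 0.116, 0.039], [0.079, 0.116, 0.039], [0.079, 0.116, 0.039], [0.079, 0.116, 0.039]], grip=[0.45, 0.45, 0.45, 0.45, 0.45, 0.45, 0.45, 0.45, 0.45, 0.45, 0.45])

```text
clock: 7.98
tool_pos: [0.5892, 0.1081, 0.1275]
eef_rot: [0.793, 0.609, -0.0, -0.0]
contact_force: [-0.2, 1.0, -1.0]
opening: 0.55
finger_force: 0.0
```

Run:
```python
from h import *
where(); to(-.001,.135,.048,0);  holes('top')
```

```text
t 7.975 board [-0.0002  0.1345] tip 0.1085 F [-0.43  0.93] -1.0 q7 [-0.34  0.84  0.14  1.76 -0.2   0.56 -0.33]
trans [0.0006, -0.0008, 0.0605] turn [-0.0013, 0.0002, 0.0002]
top hole_a [([-0.0277, 0.0785, 0.0554], 0.92), ([-0.0279, -0.0349, 0.0539], 0.79)]
top pin_a [([-0.0282, 0.0608, 0.0463], 0.87), ([-0.0302, -0.0525, 0.0556], 0.72)]
top cap [([-0.0031, 0.0212, 0.0543], 0.68)]
```

Call:
jog_arm(turn=[[0, 0, 0], [0, 0, 0], [0, 0, 0], [0, 0, 0], [0, 0, 0], [0, 0, 0], [0, 0, 0], [0, 0, 0]], translation=[[0, -0.001, 0.06], [0, -0.001, 0.06], [-0.012, -0.001, 0.06], [-0.02, -0.001, 0.06], [-0.024, -0.001, 0.06], [-0.027, -0.001, 0.06], [-0.03, -0.001, 0.06], [-0.03, -0.001, 0.06]], grip=[0.45, 0.45, 0.45, 0.45, 0.45, 0.45, 0.45, 0.45])

```text
clock: 9.18
tool_pos: [0.5809, 0.0787, 0.0677]
eef_rot: [0.794, 0.609, -0.0, 0.0]
contact_force: [1.3, 0.3, -0.4]
opening: 0.55
finger_force: 0.5
```

Run:
```python
from h import *
where();  holes('top'); holes()
```

```text
t 9.175 board [-0.0006  0.1039] tip 0.0487 F [1.18 0.59] -0.44 q7 [-0.27  0.92  0.1   1.82 -0.2   0.42 -0.28]
top hole_a [([-0.0283, -0.041, 0.0531], 0.95), ([-0.0291, 0.0709, 0.0526], 0.76)]
top pin_a [([-0.028, -0.0531, 0.0563], 0.95), ([-0.0271, 0.058, 0.0482], 0.84), ([-0.0891, 0.4766, -0.0003], 0.74)]
top cap [([-0.0059, 0.0106, 0.0501], 0.73)]
scene hole_a [([-0.034, -0.0429, 0.0526], 0.68), ([-0.0301, 0.0667, 0.0492], 0.63), ([0.0005, 0.0081, 0.0513], 0.35)]
scene pin_a [([-0.0289, -0.0499, 0.0513], 0.97), ([-0.0278, 0.0616, 0.0505], 0.77), ([0.0044, 0.0009, -0.0017], 0.75)]
scene cap [([0.0014, 0.0095, 0.0517], 0.78)]
```

Call:
jog_arm(turn=[[0, 0, 0], [0, 0, 0], [0, 0, 0], [0, 0, 0], [0, 0, 0]], translation=[[-0.002, 0, 0], [-0.004, 0, 0], [-0.006, 0, 0], [-0.007, 0, 0], [-0.007, 0, 0]], grip=[0.45, 0.45, 0.45, 0.45, 0.45])

```text
clock: 10.2
tool_pos: [0.5794, 0.0723, 0.0677]
eef_rot: [0.794, 0.609, -0.0, 0.0]
contact_force: [-0.4, -0.0, -0.3]
opening: 0.549
finger_force: 0.0
```

Run:
```python
from h import *
where();  holes('top'); holes()
```

```text
t 10.2 board [-0.0004  0.0973] tip 0.0487 F [-0.39 -0.13] -0.29 q7 [-0.26  0.92  0.1   1.83 -0.2   0.41 -0.28]
top hole_a [([-0.0258, -0.0475, 0.0443], 0.76), ([-0.0315, 0.0621, 0.0471], 0.7)]
top pin_a [([-0.0298, -0.0519, 0.0549], 0.66)]
top cap [([-0.0032, 0.0037, 0.045], 0.55)]
scene hole_a [([-0.0286, -0.0464, 0.0429], 0.9), ([-0.032, 0.0604, 0.0467], 0.88), ([0.0874, -0.425, -0.0014], 0.5)]
scene pin_a [([-0.0314, 0.0618, 0.0488], 0.98), ([-0.0272, -0.0479, 0.0517], 0.9), ([0.0027, -0.0769, 0.1161], 0.63)]
scene cap [([0.001, 0.003, 0.0449], 0.65), ([0.0334, 0.0289, 0.0498], 0.35)]
```

Call:
jog_arm(turn=[[0, 0, 0], [0, 0, 0], [0, 0, 0], [0, 0, 0]], translation=[[0.015, 0, 0], [0.03, 0, -0.05], [0.03, 0, -0.1], [0.03, 0, -0.15]], grip=[0.45, 0.6, 0.8, 1])

```text
clock: 11.1
tool_pos: [0.5872, 0.1034, 0.2193]
eef_rot: [0.793, 0.609, 0.0, -0.0]
contact_force: [0.3, 0.6, -0.0]
opening: 0.231
finger_force: 0.0
```

Run:
```python
from h import *
where();  holes('top'); holes(); snap('scene','s3.png'); snap('top','t3.png')
def crop(c,f):
    u=proj(c,[[*T,.05]])[0].astype(int); return cv2.resize(cv2.imread('pics/'+f)[u[1]-45:u[1]+45,u[0]-60:u[0]+60],(400,300),interpolation=2)
cv2.imwrite('pics/m3.png',np.hstack([crop('scene','s3.png'),crop('top','t3.png')]))
to(0,.05,.24,0);to(0,-.225,.24,0);to(0,-.225,.105,0)
```

```text
t 11.1 board [-0.0009  0.1294] tip 0.2003 F [0.14 0.61] -0.01 q7 [-0.36  0.7   0.18  1.71 -0.18  0.75 -0.35]
top hole_a [([-0.0259, -0.0478, 0.0447], 0.8), ([-0.031, 0.0651, 0.0459], 0.78)]
top pin_a [([-0.0308, -0.0498, 0.0559], 0.75), ([-0.0271, 0.0594, 0.0474], 0.61)]
top cap [([-0.002, 0.0048, 0.0463], 0.59), ([0.0014, -0.0776, 0.116], 0.54)]
scene hole_a [([-0.0312, 0.0631, 0.0441], 0.93), ([-0.0294, -0.0447, 0.0482], 0.84)]
scene pin_a [([-0.0279, 0.0612, 0.0499], 0.83), ([-0.0278, -0.0493, 0.0511], 0.78), ([0.0013, -0.1071, 0.0668], 0.39)]
scene cap [([0.0015, 0.0024, 0.0435], 0.93)]
trans [-0.0774, 0.001, -0.0425] turn [-0.0022, 0.001, -0.001]
trans [-0.3524, 0.0013, -0.0422] turn [-0.0022, 0.001, -0.001]
trans [-0.3523, 0.0016, 0.0928] turn [-0.0022, 0.001, -0.001]
```

View pics/m3.png

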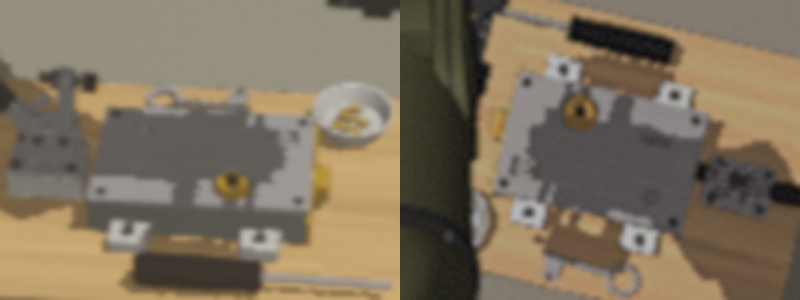

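Call:
jog_arm(turn=[[0, 0, 0], [0, 0, 0], [0, 0, 0], [0, 0, 0], [0, 0, 0], [0, 0, 0], [0, 0, 0], [0, 0, 0], [0, 0, 0], [0, 0, 0], [0, 0, 0], [0, 0, 0]], translation=[[-0.03, 0, -0.042], [-0.09, 0.001, -0.042], [-0.15, 0.001, -0.042], [-0.21, 0.001, -0.042], [-0.27, 0.001, -0.042], [-0.33, 0.001, -0.042], [-0.352, 0.001, -0.042], [-0.352, 0.001, -0.042], [-0.352, 0.001, 0.01], [-0.352, 0.001, 0.06], [-0.352, 0.001, 0.093], [-0.352, 0.001, 0.093]], grip=[1, 1, 1, 1, 1, 1, 1, 1, 1, 1, 1, 1])

```text
clock: 13.1
tool_pos: [0.4962, -0.2357, 0.1224]
eef_rot: [0.793, 0.61, -0.001, -0.003]
contact_force: [0.2, -0.0, -0.0]
opening: 0.007
finger_force: 0.0
```

Run:
```python
from h import *
where(); cams.snapshot('scene'); print([(RB.T@(np.array(d['position'][:2])-T),d) for d in models.place_of('scene','handle_end')[:2]])
```

```text
t 13.1 board [-0.0013 -0.2217] tip 0.1034 F [0.18 0.03] -0.03 q7 [ 0.31  0.8   0.09  1.91 -0.16  0.45  0.25]
[(array([ 0.00075068, -0.10589262]), {'position': [0.5281, -0.1243, 0.0708], 'p': 0.6}), (array([-0.00836616, -0.18181655]), {'position': [0.4997, -0.1953, 0.1267], 'p': 0.59})]
```

Call:
jog_arm(turn=[[0, 0, 0], [0, 0, 0], [0, 0, 0], [0, 0, 0], [0, 0, 0], [0, 0, 0], [0, 0, 0], [0, 0, 0]], translation=[[0.01, 0, 0], [0.018, 0, 0], [0.026, 0, 0], [0.034, 0, 0], [0.042, 0, 0], [0.05, 0, 0], [0.058, 0, 0], [0.064, 0, 0]], grip=[1, 1, 1, 1, 1, 1, 1, 1])

```text
clock: 14.2
tool_pos: [0.5078, -0.2022, 0.1315]
eef_rot: [0.8, 0.6, -0.009, 0.013]
contact_force: [-25.4, -46.2, 53.1]
opening: 0.009
finger_force: 51.0
```

Call:
jog_arm(turn=[[0, 0, 0], [0, 0, 0], [0, 0, 0], [0, 0, 0]], translation=[[0.003, 0, 0], [0.006, 0, 0], [0.008, 0, 0], [0.008, 0, 0]], grip=[1, 1, 1, 1])

```text
clock: 14.7
tool_pos: [0.5087, -0.1992, 0.1337]
eef_rot: [0.802, 0.597, -0.01, 0.015]
contact_force: [-28.1, -48.5, 63.2]
opening: 0.007
finger_force: 54.5
```

Run:
```python
from h import *
where(); print(r.get_state()['contact_force'])
cams.snapshot('scene')
for n in('clamp_pad','handle_end'): print(n,[(RB.T@(np.array(d['position'][:2])-T),d) for d in models.place_of('scene',n)[:2]])
```

```text
t 14.7 board [ 0.0013 -0.1833] tip 0.1147 F [-14.6  -54.15] 63.18 q7 [ 0.18  0.78  0.15  1.93 -0.17  0.43  0.16]
[-28.0802671  -48.54610977  63.18303171]
clamp_pad [(array([ 0.00695442, -0.05858973]), {'position': [0.5463, -0.0802, 0.1033], 'p': 0.41})]
handle_end [(array([-0.00529207, -0.16929936]), {'position': [0.5059, -0.184, 0.1363], 'p': 0.48})]
```

Call:
jog_arm(turn=[[0, 0, 0], [0, 0, 0], [0, 0, 0]], translation=[[-0.02, 0, -0.01], [-0.033, 0, -0.012], [-0.033, 0, -0.012]], grip=[1, 1, 1])

```text
clock: 15.22
tool_pos: [0.5073, -0.2002, 0.1365]
eef_rot: [0.793, 0.609, 0.0, -0.0]
contact_force: [0.3, 0.5, -1.1]
opening: 0.007
finger_force: 0.0
```

Run:
```python
from h import *
where(); to(0,-.183,.115,0); holes()
im=snap('scene','s4.png'); u=proj('scene',[[*(T+RB@[0,-.1]),.1]])[0].astype(int)
cv2.imwrite('pics/s4c.png',cv2.resize(im[u[1]-60:u[1]+60,u[0]-80:u[0]+80,::-1],None,fx=5,fy=5,interpolation=2))
```

```text
t 15.225 board [ 0.0003 -0.1846] tip 0.1175 F [0.12 0.59] -1.1 q7 [ 0.23  0.77  0.11  1.92 -0.17  0.46  0.2 ]
trans [0.0016, -0.0003, 0.0025] turn [-0.0002, -0.0013, -0.0006]
scene hole_a [([-0.0277, -0.05, 0.0455], 0.9), ([-0.0343, 0.0616, 0.0423], 0.6)]
scene pin_a [([-0.0277, 0.0616, 0.0522], 0.93), ([-0.0282, -0.0467, 0.0527], 0.71)]
scene cap [([0.0009, 0.0017, 0.0462], 0.82)]
```

View pics/s4c.png

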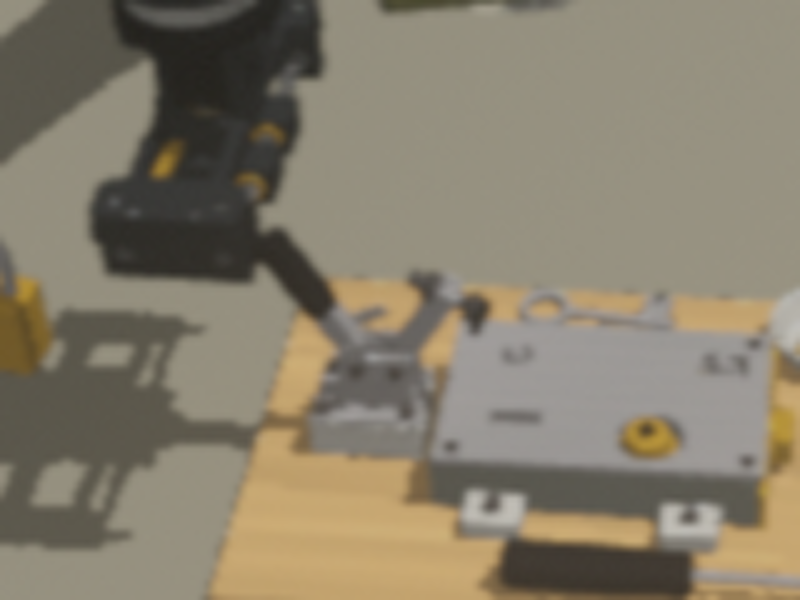

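Call:
jog_arm(turn=[[0, 0, 0], [0, 0, 0], [0, 0, 0], [0, 0, 0], [0, 0, 0]], translation=[[0.005, 0, -0.002], [0.01, 0, -0.005], [0.015, 0, -0.007], [0.02, 0, -0.009], [0.02, 0, -0.009]], grip=[1, 1, 1, 1, 1])

```text
clock: 16.1
tool_pos: [0.5124, -0.1811, 0.1461]
eef_rot: [0.793, 0.609, 0.0, -0.0]
contact_force: [-0.6, -2.3, 1.3]
opening: 0.006
finger_force: 1.4
```

Call:
jog_arm(turn=[[0, 0, 0], [0, 0, 0], [0, 0, 0], [0, 0, 0], [0, 0, 0]], translation=[[0.005, 0, -0.002], [0.01, 0, -0.003], [0.014, 0, -0.004], [0.018, 0, -0.005], [0.018, 0, -0.005]], grip=[1, 1, 1, 1, 1])

```text
clock: 16.73
tool_pos: [0.5171, -0.1637, 0.1507]
eef_rot: [0.793, 0.609, 0.0, -0.0]
contact_force: [-1.3, -2.6, 2.6]
opening: 0.005
finger_force: 1.7
```

Run:
```python
from h import *
where(); holes()
for n in('clamp_pad','handle_end'): print(n,[(RB.T@(np.array(d['position'][:2])-T),d) for d in models.place_of('scene',n)[:2]])
im=snap('scene','s5.png'); u=proj('scene',[[*(T+RB@[0,-.1]),.1]])[0].astype(int)
cv2.imwrite('pics/s5c.png',cv2.resize(im[u[1]-60:u[1]+60,u[0]-80:u[0]+80,::-1],None,fx=5,fy=5,interpolation=2))
```

```text
t 16.725 board [ 0.0003 -0.1468] tip 0.1317 F [-0.64 -2.82] 2.57 q7 [ 0.15  0.75  0.13  1.92 -0.18  0.49  0.14]
scene hole_a [([-0.0274, -0.0485, 0.0455], 0.96), ([-0.0311, 0.0621, 0.0447], 0.87), ([0.0354, 0.027, 0.0544], 0.3)]
scene pin_a [([-0.0292, 0.0629, 0.0508], 0.87), ([-0.0285, -0.0509, 0.0533], 0.65), ([-0.1006, -0.0462, 0.0139], 0.23)]
scene cap [([0.0022, 0.0018, 0.0421], 0.59), ([-0.0062, -0.129, 0.151], 0.46)]
clamp_pad [(array([ 0.00272554, -0.05050724]), {'position': [0.5443, -0.0713, 0.0478], 'p': 0.5}), (array([ 0.18193401, -0.31998979]), {'position': [0.6479, -0.3779, -0.005], 'p': 0.49})]
handle_end [(array([-0.00633907, -0.12817682]), {'position': [0.5155, -0.144, 0.1519], 'p': 0.79})]
```

View pics/s5c.png

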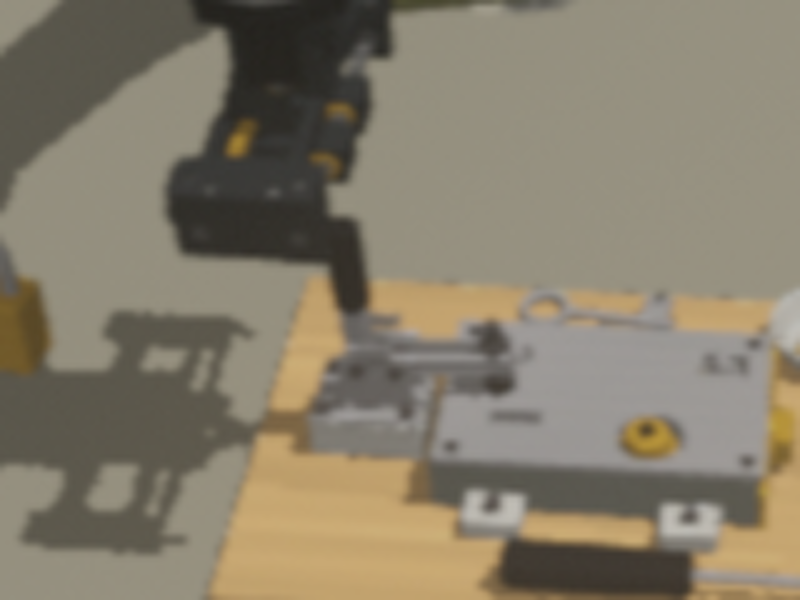

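Nearly shut: the arm is almost level and the pad is near the cap. I'll push on to the stop.

Call:
jog_arm(turn=[[0, 0, 0], [0, 0, 0], [0, 0, 0], [0, 0, 0]], translation=[[0.002, 0, 0], [0.004, 0, 0], [0.005, 0, 0], [0.005, 0, 0]], grip=[1, 1, 1, 1])

```text
clock: 17.58
tool_pos: [0.5177, -0.1616, 0.1509]
eef_rot: [0.794, 0.608, -0.001, 0.001]
contact_force: [-3.1, -5.7, 2.5]
opening: 0.003
finger_force: 3.4
```

Call:
jog_arm(turn=[[0, 0, 0], [0, 0, 0], [0, 0, 0], [0, 0, 0], [0, 0, 0], [0, 0, 0]], translation=[[0.003, 0, 0], [0.006, 0, 0], [0.008, 0, 0], [0.01, 0, 0], [0.01, 0, 0], [0.01, 0, 0]], grip=[1, 1, 1, 1, 1, 1])

```text
clock: 18.32
tool_pos: [0.518, -0.1601, 0.1511]
eef_rot: [0.796, 0.605, -0.005, 0.004]
contact_force: [-6.5, -21.4, 2.0]
opening: 0.004
finger_force: 11.3
```

Call:
jog_arm(turn=[[0, 0, 0], [0, 0, 0], [0, 0, 0], [0, 0, 0], [0, 0, 0], [0, 0, 0]], translation=[[-0.015, 0, 0], [-0.05, 0, 0], [-0.08, 0, 0], [-0.08, 0, -0.05], [-0.08, 0, -0.1], [-0.08, 0, -0.1]], grip=[1, 1, 1, 1, 1, 1])

```text
clock: 19.08
tool_pos: [0.5031, -0.2269, 0.2541]
eef_rot: [0.793, 0.609, 0.003, 0.003]
contact_force: [-0.7, 0.6, -0.4]
opening: 0.004
finger_force: 0.0
```

Run:
```python
from h import *
where(); holes();holes('top'); cams.snapshot('scene')
for n in('clamp_pad','handle_end'): print(n,[(RB.T@(np.array(d['position'][:2])-T),d) for d in models.place_of('scene',n)[:2]])
im=snap('scene','s6.png'); u=proj('scene',[[*(T+RB@[0,-.05]),.1]])[0].astype(int)
cv2.imwrite('pics/s6c.png',cv2.resize(im[u[1]-60:u[1]+60,u[0]-80:u[0]+80,::-1],None,fx=5,fy=5,interpolation=2))
```

```text
t 19.075 board [ 0.003  -0.2114] tip 0.2351 F [-0.87  0.43] -0.44 q7 [ 0.25  0.6   0.15  1.81 -0.13  0.73  0.21]
scene hole_a [([-0.0327, -0.0492, 0.045], 0.72), ([-0.0336, 0.0623, 0.0433], 0.72), ([-0.0542, -0.3554, -0.0005], 0.51)]
scene pin_a [([-0.0282, 0.0616, 0.0531], 0.96), ([-0.0287, -0.0498, 0.0497], 0.89), ([0.0009, -0.0005, 0.0426], 0.3)]
scene cap [([0.0017, 0.0018, 0.0438], 0.68)]
top hole_a [([-0.0264, -0.0465, 0.0422], 0.84), ([-0.0318, 0.063, 0.0471], 0.56)]
top pin_a [([-0.0303, -0.0519, 0.0573], 0.83), ([-0.0268, 0.0588, 0.0475], 0.74)]
top cap [([-0.0039, 0.0036, 0.0457], 0.69), ([0.0002, -0.1294, 0.0652], 0.58)]
clamp_pad [(array([ 0.00469744, -0.05246469]), {'position': [0.5457, -0.0737, 0.0507], 'p': 0.37})]
handle_end [(array([-0.00499309, -0.12740329]), {'position': [0.517, -0.1436, 0.1487], 'p': 0.8})]
```

View pics/s6c.png

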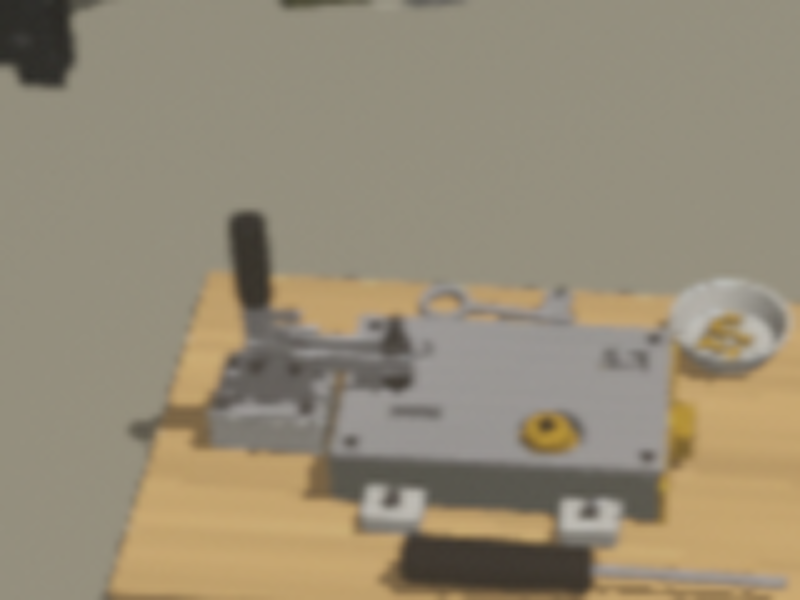

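```bash
python3 -c "
from h import *
print(r.finish_job())"
```

```text
the job is handed in; nothing more can be done
None
```

The job is handed in, though the hand-in call gave no verdict: the last picture shows the cap flat on the case over both pins, and the clamp handle was pushed upright to its stop with the pad on the cap.

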